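Unlock the sample chamber, free its cover if caught, hold it open

TASK

Open the sample chamber and hold its cover for a colleague: turn the lock knob clockwise until it clicks past its detent and its tongue is clear of the cover, then tug the cover upward, before moving the release tab, to learn whether the hidden catch inside still holds the cover. If it is caught, slide the release tab fully towards the front of the chamber and lift again; if not, simply keep lifting. Finish while holding the cover still in the fingers, about 40 degrees open, with the lock left turned open, and do not push the glassware and other loose things about.

Things in the scene. Friction and masses are not known exactly. Their poses are not given: they have to be found in the camera images.
- chamber: Grey bench-top sample chamber, fixed to the bench, 260 mm deep (x) x 300 wide (y) x 100 high, with a white cover on top. Origin: centre of its underside. Its own -x points to its front (roughly to the robot), +y to its left as the robot sees it, z up. The front deck (top 100 mm above the bench, x -130 to -60) carries the lock knob on the +y side and the release tab on the -y side; the closed cover occupies x -60 to 100, y -145 to 145, its top 112 mm above the bench.
- cover (a joint): Opening angle of the cover (rad): 0 shut, stop at 1.2. The cover (160 x 290 x 12 mm, 0.45 kg) hinges on its far (+x) edge; its front swings up (3 to 4 N at the handle) and falls shut when let go. If the unseen catch inside is hooked (about half of the time), a proper tug lifts it only about 0.03 rad (4 mm at the front edge) and it then stops hard; otherwise it lifts freely.
- handle (a point): Middle of the cover's handle: a round steel bar 12 mm in diameter, 100 mm long along the chamber's y, carried 40 mm above the cover's top on two posts (clear span 80 mm between them). With the cover shut it lies 152 mm above the bench, 25 mm in front of the chamber's centre. It moves with the cover, in an arc about point cover_hinge. Easily gripped from above with one finger in front of the bar and one behind; the bar can turn between the fingers.
- cover_hinge (a point): Point on the cover's hinge axis at the middle of its width, 100 mm above the bench; the axis runs along the chamber's y. The shut cover's handle lies 125 mm in front of it and 52 mm above it.
- lock (a joint): Angle of the lock knob (rad), growing clockwise seen from above: 0 locked, stop at 1.35. A spring detent resists from about 0.3, peaks at 0.6 (about 0.12 N m) and lets go with a click at about 0.9. The knob stays where it is left on either side of the detent. Above 0.85 it is past the click and its tongue is clear of the cover. It starts between 0 and 0.12.
- lock_grip (a point): On the vertical axis of the lock knob, 142 mm above the bench, the height to grip. The black bar grip is 40 mm long (along the knob's own x, which is the chamber's x at lock angle 0), 14 mm wide, from 118 to 154 mm above the bench. Below it a flat steel tongue, 10 mm wide, reaches 40 mm from the axis along the knob's x, over the cover's front edge when locked. The point turns with the knob.
- release (a joint): Travel of the release tab (m): 0 at rest next to the cover, growing as it slides to the front (the chamber's -x), stop at 0.020. The catch is free from about 0.014. It slides with about 3 N and stays where it is left. It starts between 0 and 0.003.
- release_grip (a point): Centre of the upright aluminium release tab at the height to grip, 138 mm above the bench. The tab is 12 mm thick (chamber's x), 30 mm wide (y); its top is 149 mm above the bench. At rest the tab stands 14 mm in front of the cover's front edge.
- stopper: Bystander: rubber stopper, 25 mm wide, 18 mm high, standing on the chamber's front deck between knob and tab. Origin under its centre.
- beaker: Bystander: glass beaker, 68 mm wide, 85 mm high, left (+y) of the chamber. Origin under its centre.
- flask: Bystander: conical glass flask, 78 mm wide, 108 mm high, right (-y) of the chamber. Origin under its centre.
- reagent: Bystander: brown bottle, 60 mm wide, 130 mm high, off to one side. Origin under its centre.
- dish: Bystander: shut petri dish, 90 mm wide, 15 mm high. Origin under its centre.
- spatula: Bystander: narrow steel lab spatula 180 mm long, 12 mm wide, lying on the bench. Origin under its middle.
- jar: Bystander: white jar, 54 mm wide, 70 mm high, off to one side. Origin under its centre.

How it is judged:
By the outcome, as a careful person would: the job done as asked, in the order asked, and still so for the second after the job is handed in, while the arm keeps its last pose, push and grip.
It also fails if it takes over 58 s, if anything falls off the work surface, if the arm or the gripper's body presses on something with over 40 N, if the wrist force passes 120 N, or if a joint passes its speed limit or range.

ROBOT

A 6-joint arm with a two-finger parallel gripper is mounted at the origin on the work surface. World frame = base frame: x ahead of the robot, y to its left, z up, the work surface at z = 0. Lengths are in m, angles in rad, forces in N, time in s.
With the tool pointing down it reaches from about 0.3 to 0.775 m from the base axis. Payload 14.6 kg.
Tool frame: the origin (TCP) lies between the finger pads; the fingertips stand 22 mm ahead of it and the grasp point (between the pads) lies 3 mm ahead of it (ctrl.tip_reach is the distance from the TCP to the fingertips, in m); z points along the fingers, y is the direction in which the jaws open and shut (so a half turn about z gives the same grasp; the last joint's range is limited). The gripper opens to 94 mm and grips with 3 to 60 N. Pads are 16 mm wide; open, the fingers measure 119 mm over their backs; the gripper's body (75 mm by 177 mm) begins 78 mm behind the grasp point.
Start: joints at [1.132, 0.3, 1.521, -0, 1.321, -0.067], TCP at [0.2, 0.512, 0.227] pointing down, gripper open.
Joint ranges: [-3.03, 3.03], [-0.79, 2.21], [0.23, 2.52], [-1.04, 4.18], [0, 3.07], [-2.55, 2.55]. Speed limits (rad/s): [2.22, 2.22, 2.57, 3.14, 3.14, 3.14].

INTERFACE

Orientations are given as [roll, pitch, yaw] about the fixed x, y, z axes, in that order (R = Rz(yaw) Ry(pitch) Rx(roll)).
In Python, from station import ctrl gives the robot as it stands. The module is installed in compiled form; this text tells all that it offers.
- The arm moves only by the shell command python3 -m creep 'ROWS' [OPENING] [FORCE]. ROWS is a JSON object of lists of equal length, an entry for each row: "xyz": the shift along the tool's x, y, z in mm, a list of three; "spin": the turn about the tool's z in rad. In form: {"xyz": [[tx, ty, tz], ...], "spin": [spin, ...]}. A call has 1 to 5 rows; each row shifts and turns the commanded pose from where the row before left it, along the tool's axes as they then stand; what a row does not reach is not made up. A row lasts 1/8 s, in which the tool goes at most 62.5 mm and 10.7 degrees, less where a joint would pass 70% of its speed; a pose out of reach is approached as far as the arm can. A call with a gripper value outside its range is refused whole. OPENING is the finger opening in mm, from 0 to 94, set as the call begins (- or left out, the last holds). The fingers move at their own pace and stop on an object; FORCE is the grip in N (left out, the last holds). Time passes only in rows, so rows that do not move let the fingers close. It gives the time, the measured TCP pose, the force and the opening at its end, in the units of the state.
- ctrl.get_obs(): the state, without advancing time (a new reading comes with each control period).
- ctrl.camera(name): name is "scene" or "top"; returns the picture (480x640x3 uint8, red, green, blue); there is no depth.
- ctrl.camera_model(name): a dict with "fx", "fy", "cx", "cy" (pixels), "R" (3x3) and "t" (3): a world point X has camera coordinates R X + t. Camera axes: x right, y down, z forward; pixel columns grow to the right and rows downward; lengths in m; the calibration is good to about 2 mm. A picture is of the moment at which its call begins. camera_model takes no time and is no camera call.
- ctrl.hand_in(): hands the job in, once; it reports no verdict.
The state is a dict: "time_s": time; "qpos": joint angles; "joint_vel": joint speeds; "tau": joint torques, N m; "ee_pos": TCP position; "eef_rot": TCP orientation; "force": force on the tool from outside, world axes, zero at the start; "moment": the same for the moment, N m; "grip_width": finger opening in m.
Only numpy, scipy, OpenCV 4.12 (cv2) and the standard library are available. Lean on these libraries where they do the work, as an engineer would, in place of code of your own. Each camera call takes 0.05 s, during which the arm holds its last target.

## Working session

There is one attempt and no reset: what is moved stays moved. The work goes in short steps, Python scripts to look and compute and a shell command to move; the robot and the scene stay as the last step left them, time stands still between calls to the robot, and variables do not carry over. Pictures are saved under pics/ and viewed, and the job is handed in when it is done.

```bash
mkdir -p pics; ls; python3 - <<'E'
from station import ctrl
import cv2
for n in ("scene","top"):
    im=ctrl.camera(n); cv2.imwrite(f"pics/{n}0.png",im[:,:,::-1])
    m=ctrl.camera_model(n); print(n,m)
o=ctrl.get_obs(); print(o); print(ctrl.tip_reach)
E
```

```text
pics
scene {'fx': 538.9743159189103, 'fy': 538.9743159189103, 'cx': 320.0788940327258, 'cy': 248.34113005017718, 'R': array([[ 0.83158334,  0.55518402,  0.01548718],
       [ 0.45299822, -0.661863  , -0.59726877],
       [-0.32134369,  0.50369442, -0.80189162]]), 't': array([-0.43673962, -0.17247009,  1.81408636])}
top {'fx': 537.4659285273556, 'fy': 537.4659285273556, 'cx': 325.06054383786557, 'cy': 241.31697816098924, 'R': array([[-0.05809975, -0.99830865,  0.00206298],
       [-0.9779392 ,  0.0564987 , -0.20110401],
       [ 0.20064732, -0.01370156, -0.97956772]]), 't': array([1.26257587e-04, 5.37488521e-01, 1.17762377e+00])}
{'time_s': 0.1, 'qpos': array([ 1.13242401e+00,  3.00407491e-01,  1.52150769e+00, -9.48458633e-06,
        1.32073332e+00, -6.66285358e-02]), 'joint_vel': array([ 0.00163451, -0.00125604, -0.00165291, -0.00136302,  0.00088426,
       -0.00151247]), 'tau': array([-7.17922831e-06, -5.32649410e+01, -3.53282475e+01,  7.09069194e-02,
        2.34972319e-02, -1.27956328e-04]), 'ee_pos': array([0.19970943, 0.5122277 , 0.22695227]), 'eef_rot': array([-3.14053854e+00, -6.11308035e-05,  2.76985119e+00]), 'force': array([-0.38732917,  0.29266512, -0.18133255]), 'moment': array([-0.02302248, -0.031918  , -0.01844668]), 'grip_width': 0.09385070535650332}
0.022
```

View pics/scene0.png

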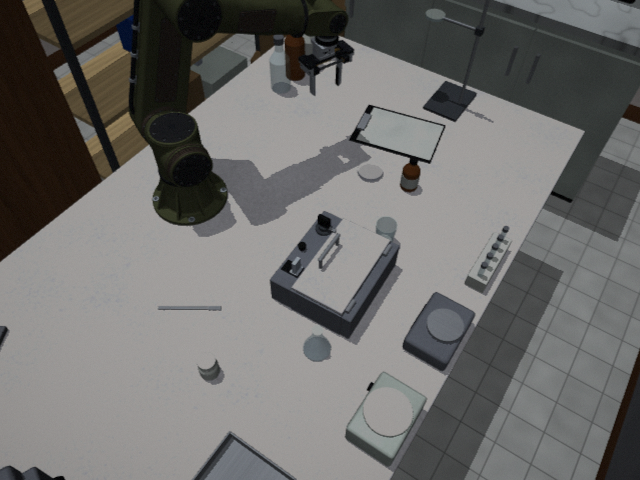

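View pics/top0.png

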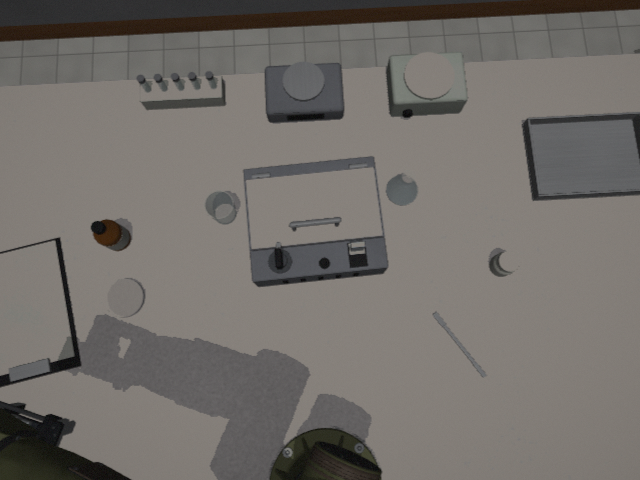

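Top view: the chamber spans about columns 245–387 and rows 157–285. The knob is near (280,257), the stopper (324,263), the tab (357,250) and the handle (316,223). I'll zoom in and measure.

```bash
cat > h.py <<'E'
import numpy as np, cv2
from station import ctrl
def ray(n,u,v):
    m=ctrl.camera_model(n); R=np.array(m["R"]);t=np.array(m["t"])
    d=R.T@np.array([(u-m["cx"])/m["fx"],(v-m["cy"])/m["fy"],1.]); return -R.T@t,d
def plane(n,u,v,z):
    c,d=ray(n,u,v); return c+d*(z-c[2])/d[2]
def proj(n,X):
    m=ctrl.camera_model(n); p=np.array(m["R"])@np.array(X)+m["t"]; return np.array([m["fx"]*p[0]/p[2]+m["cx"],m["fy"]*p[1]/p[2]+m["cy"]])
E
python3 - <<'E'
import cv2
a=cv2.imread("pics/top0.png")[145:295,230:400]; cv2.imwrite("pics/topz.png",cv2.resize(a,None,fx=4,fy=4,interpolation=cv2.INTER_CUBIC)[:600])
a=cv2.imread("pics/scene0.png")[200:345,260:410]; cv2.imwrite("pics/scenez.png",cv2.resize(a,None,fx=4,fy=4,interpolation=cv2.INTER_CUBIC))
E
```

```text
(no output)
```

View pics/topz.png

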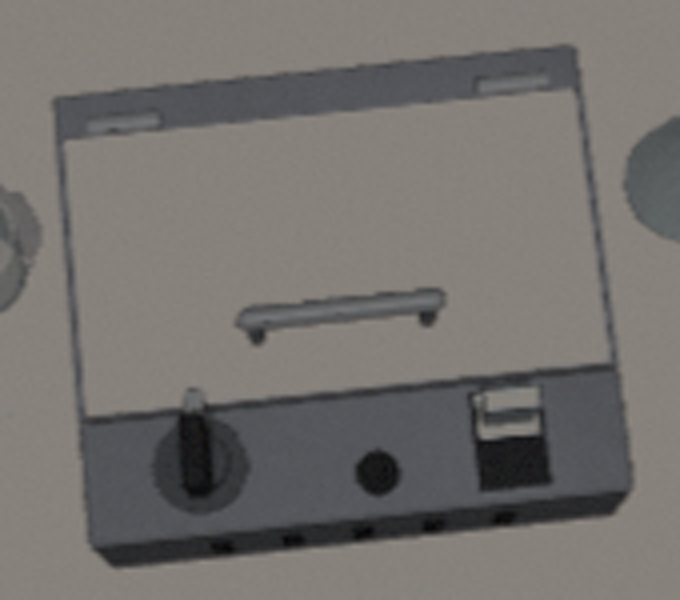

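View pics/scenez.png

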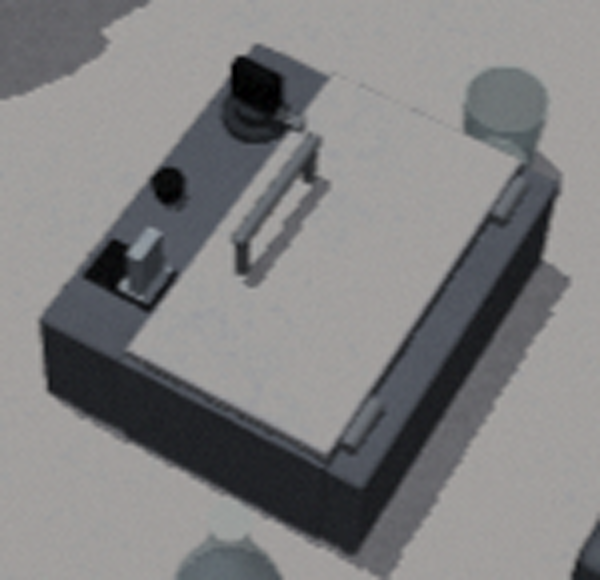

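```bash
python3 - <<'E'
from h import *
T=lambda x,y:(x/4-.375+230,y/4-.375+145)
S=lambda x,y:(x/4-.375+260,y/4-.375+200)
top=[((55,98),(.13,.15,.1)),((577,46),(.13,-.15,.1)),((632,490),(-.13,-.15,.1)),((91,545),(-.13,.15,.1)),
((86,416),(-.06,.145,.112)),((612,367),(-.06,-.145,.112)),((237,320),(-.025,.05,.152)),((446,297),(-.025,-.05,.152))]
sc=[((257,44),(-.13,.15,.1)),((42,321),(-.13,-.15,.1)),((360,490),(.13,-.15,.1)),((559,185),(.13,.15,.1)),((318,137),(-.025,.05,.152)),((236,236),(-.025,-.05,.152)),((335,73),(-.06,.145,.112)),((125,350),(-.06,-.145,.112))]
for name,f,L in(("top",T,top),("scene",S,sc)):
    A=[];W=[]
    for p,X in L: A.append(X[:2]);W.append(plane(name,*f(*p),X[2])[:2])
    A=np.array(A);W=np.array(W)
    a=A-A.mean(0);w=W-W.mean(0)
    th=np.arctan2((a[:,0]*w[:,1]-a[:,1]*w[:,0]).sum(),(a*w).sum())
    R=np.array([[np.cos(th),-np.sin(th)],[np.sin(th),np.cos(th)]])
    c=W.mean(0)-R@A.mean(0)
    print(name,c,th); print(np.round(1000*((W-c)@R-A),1).tolist())
E
```

```text
top [ 0.58391319 -0.00982066] 0.0439199546713766
[[-2.4, -0.7], [-1.4, 1.0], [1.4, 1.8], [1.3, -2.0], [0.3, -1.0], [-1.7, 0.8], [0.7, 5.8], [1.9, -5.8]]
scene [ 0.58461998 -0.00913342] 0.04571512564715842
[[1.3, -3.0], [4.3, 0.1], [-1.8, -0.1], [-1.0, -2.8], [-0.0, 6.2], [-4.8, 1.2], [1.1, -0.6], [0.9, -0.9]]
```

```bash
python3 - <<'E'
from h import *
c0=np.array([.5842,-.0095]);th=.045
R=np.array([[np.cos(th),-np.sin(th)],[np.sin(th),np.cos(th)]])
loc=lambda X:np.round(np.r_[(R.T@(X[:2]-c0)),X[2]]*1000,1)
T=lambda x,y:(x/4-.375+230,y/4-.375+145)
S=lambda x,y:(x/4-.375+260,y/4-.375+200)
def tri(p,q):
    a,d=ray("top",*p);b,e=ray("scene",*q);d/=np.linalg.norm(d);e/=np.linalg.norm(e)
    s=np.linalg.lstsq(np.c_[d,-e],b-a,rcond=None)[0]
    return (a+s[0]*d+b+s[1]*e)/2,np.linalg.norm(a+s[0]*d-b-s[1]*e)
for n in("top","scene"):
    g=cv2.cvtColor(cv2.imread(f"pics/{n}0.png"),cv2.COLOR_BGR2GRAY)
    x0,y0,x1,y1=(230,145,400,295) if n=="top" else(260,200,410,345)
    m=(g[y0:y1,x0:x1]<36).astype(np.uint8)
    k,l,st,ce=cv2.connectedComponentsWithStats(m)
    for i in range(1,k):
        if st[i,4]>15: print(n,st[i].tolist()+[0],(ce[i]+[x0,y0]).round(2))
# top-face points of grip by plane
for p in [(193,412),(197,495),(193,418),(197,485)]: print("knobtop",loc(plane("top",*T(*p),.154)))
print("disk",loc(plane("top",*T(201,464),.11)), loc(plane("scene",*S(255,116),.11)))
print("tongue tip",loc(plane("top",*T(193,390),.115)),loc(plane("scene",*S(302,123),.115)))
print("tab topface edges",loc(plane("top",*T(540,388),.149)),loc(plane("top",*T(482,393),.149)),loc(plane("top",*T(484,414),.149)),loc(plane("top",*T(541,410),.149)))
print("tab scene",[loc(plane("scene",*S(*p),.149)) for p in((148,228),(163,235),(128,262),(146,268))])
print("slot",[loc(plane("top",*T(*p),.1)) for p in((472,392),(542,386),(482,490),(550,485))])
print("stopper",loc(plane("top",*T(378,472),.11)),loc(plane("scene",*S(168,184),.11)))
E
```

```text
top [45, 104, 9, 20, 151, 0] [278.63 258.52]
top [119, 109, 18, 13, 200, 0] [357.64 259.96]
top [89, 113, 10, 10, 77, 0] [323.94 262.61]
top [122, 127, 8, 4, 20, 0] [355.4  273.85]
top [105, 129, 7, 4, 21, 0] [338.   275.67]
top [88, 131, 6, 4, 20, 0] [320.3 277.5]
top [70, 133, 7, 4, 17, 0] [302.82 279.41]
top [52, 135, 7, 4, 20, 0] [284.95 281.1 ]
scene [58, 14, 14, 20, 171, 0] [323.89 223.21]
scene [38, 42, 8, 9, 57, 0] [301.67 245.89]
scene [11, 50, 127, 87, 1565, 0] [329.75 304.95]
scene [21, 60, 23, 18, 104, 0] [288.67 267.54]
knobtop [-72.1  82.9 154. ]
knobtop [-116.1   84.5  154. ]
knobtop [-75.3  83.1 154. ]
knobtop [-110.9   84.1  154. ]
disk [-92.3  83.9 110. ] [-89.3  78.6 110. ]
tongue tip [-52.1  84.4 115. ] [-54.4  87.8 115. ]
tab topface edges [ -77.  -100.2  149. ] [-76.6 -69.5 149. ] [-87.9 -69.2 149. ] [-88.8 -99.4 149. ]
tab scene [array([-85.6, -72.8, 149. ]), array([-73.6, -72.4, 149. ]), array([ -81.8, -104.1,  149. ]), array([ -68.7, -101.9,  149. ])]
slot [array([-65.8, -67.5, 100. ]), array([ -66.4, -106.3,  100. ]), array([-120.7,  -66.8,  100. ]), array([-121.7, -104.1,  100. ])]
stopper [-106.6  -11.2  110. ] [-110.3   -8.8  110. ]
```

```bash
cat >> h.py <<'E'
c0=np.array([.5842,-.0095]);th=.045
Rc=np.array([[np.cos(th),-np.sin(th)],[np.sin(th),np.cos(th)]])
from scipy.spatial.transform import Rotation as Ro
def W(x,y,z): return np.r_[c0+Rc@np.array([x,y]),z]
def go(X,yaw,q=None):
    o=ctrl.get_obs(); R=Ro.from_euler("xyz",o["eef_rot"]).as_matrix()
    psi=np.arctan2(R[1,0],R[0,0]); d=(psi-yaw+np.pi)%(2*np.pi)-np.pi
    dx=np.array(X)-o["ee_pos"]
    Rt=Ro.from_euler("xyz",[np.pi,0,yaw]).as_matrix()
    print("t",round(o["time_s"],2),"spin",round(d,3),"xyz_now",(R.T@dx*1000).round(1),"xyz_after_spin",(Rt.T@dx*1000).round(1),"F",o["force"].round(1),"M",o["moment"].round(2),"w",round(o["grip_width"]*1000,1),"q",o["qpos"].round(2),"rot",o["eef_rot"].round(3))
E
python3 -c "
from h import *
print(W(-.093,.083,.145)); go(W(-.093,.083,.20),np.pi+.01)"
```

```text
[0.48756041 0.06923239 0.145     ]
t 0.1 spin -0.382 xyz_now [-429.1 -308.1   27.3] xyz_after_spin [-283.4 -445.9   27. ] F [-0.4  0.3 -0.2] M [-0.02 -0.03 -0.02] w 93.9 q [ 1.13  0.3   1.52 -0.    1.32 -0.07] rot [-3.141 -0.     2.77 ]
```

```bash
python3 -m creep '{"xyz":[[-43,-31,0],[-43,-31,0],[-43,-31,0],[-43,-31,0],[-43,-31,0]],"spin":[0,0,0,0,0]}' 60; python3 -m creep '{"xyz":[[-43,-31,0],[-43,-31,0],[-43,-31,0],[-42,-30,0],[-43,-30,0]],"spin":[0,0,0,0,0]}'; python3 -m creep '{"xyz":[[0,0,0],[0,0,0],[0,0,0],[0,0,0]],"spin":[-0.13,-0.13,-0.12,0]}'; python3 -c "
from h import *
go(W(-.093,.083,.145),np.pi+.01)
cv2.imwrite('pics/t1.png',ctrl.camera('top')[100:340,160:440,::-1].repeat(2,0).repeat(2,1))"
```

```text
time_s: 0.72
ee_pos: [0.3444, 0.2883, 0.2273]
eef_rot: [-3.141, -0.0, 2.77]
force: [-0.3, 1.2, -0.1]
grip_width: 0.0597
time_s: 1.35
ee_pos: [0.4882, 0.068, 0.2273]
eef_rot: [-3.142, -0.0, 2.77]
force: [0.6, 1.5, 0.2]
grip_width: 0.06
time_s: 1.85
ee_pos: [0.4875, 0.0696, 0.2272]
eef_rot: [3.142, -0.001, -3.134]
force: [-0.3, -0.5, 0.4]
grip_width: 0.0598
t 1.85 spin -0.003 xyz_now [-0.1 -0.4 82.2] xyz_after_spin [-0.1 -0.4 82.2] F [-0.3 -0.5  0.4] M [ 0.05  0.01 -0.03] w 59.8 q [ 0.07  0.17  1.68  0.    1.29 -1.51] rot [ 3.142e+00 -1.000e-03 -3.134e+00]
```

View pics/t1.png

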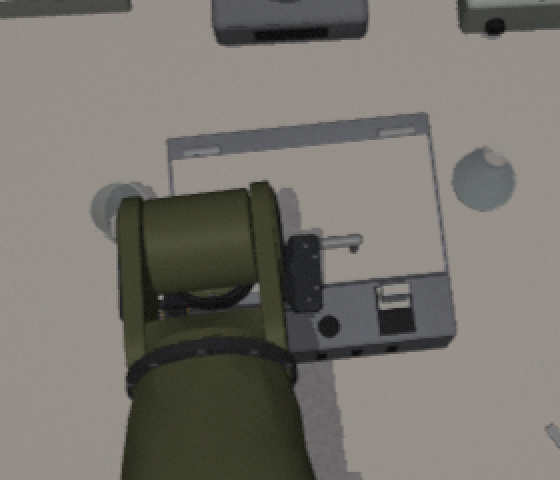

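```bash
python3 -m creep '{"xyz":[[0,0,20],[0,0,20],[0,0,20],[0,0,0]],"spin":[0,0,0,0]}';python3 -c "
from h import *
a=ctrl.camera('scene')[180:330,250:450,::-1]
cv2.imwrite('pics/s1.png',cv2.resize(a,None,fx=4,fy=4,interpolation=2))"
```

```text
time_s: 2.4
ee_pos: [0.487, 0.0696, 0.1664]
eef_rot: [-3.141, -0.003, -3.135]
force: [-0.6, -0.3, -0.6]
grip_width: 0.06
```

View pics/s1.png

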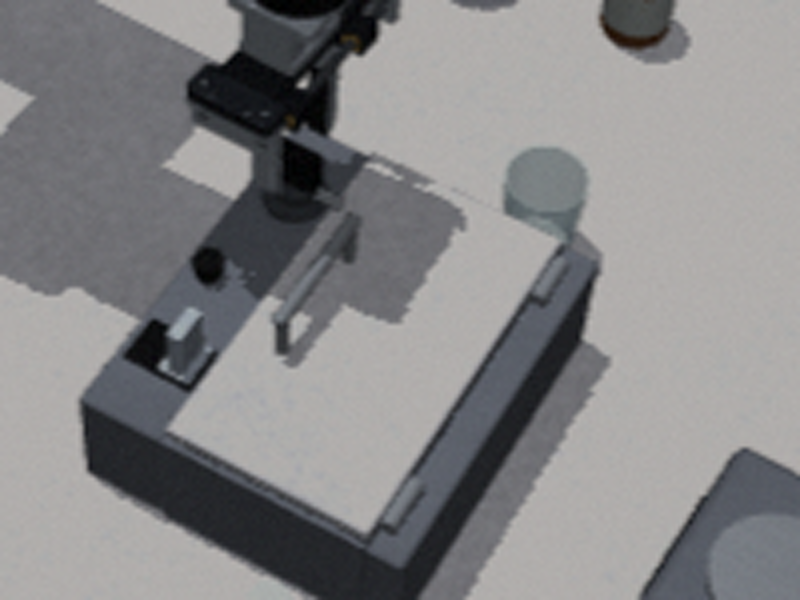

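The top view shows the arm above the knob with the stopper untouched. In the scene view the fingers straddle the black grip near (300,170). I'll lower and close.

```bash
python3 -m creep '{"xyz":[[0,0,11],[0,0,10],[0,0,0]],"spin":[0,0,0]}'; python3 -m creep '{"xyz":[[0,0,0],[0,0,0],[0,0,0],[0,0,0],[0,0,0]],"spin":[0,0,0,0,0]}' 8 20; python3 -c "
from h import *
go(W(-.093,.083,.145),np.pi+.01)"
```

```text
time_s: 2.82
ee_pos: [0.4872, 0.0696, 0.1457]
eef_rot: [-3.142, -0.001, -3.134]
force: [0.1, -0.3, -0.4]
grip_width: 0.0599
time_s: 3.45
ee_pos: [0.4878, 0.0708, 0.1466]
eef_rot: [3.139, 0.001, -3.134]
force: [-0.6, 25.5, -3.2]
grip_width: 0.0139
t 3.45 spin -0.002 xyz_now [ 0.2 -1.5  1.6] xyz_after_spin [ 0.2 -1.5  1.6] F [-0.6 25.5 -3.2] M [ 5.02 -0.04  0.05] w 13.9 q [ 0.07  0.26  1.77  0.    1.11 -1.51] rot [ 3.139e+00  1.000e-03 -3.134e+00]
```

```bash
python3 -m creep '{"xyz":[[0,1.2,0],[0,0,0]],"spin":[0,0]}' - 30; python3 -c "
from h import *
go(W(-.093,.083,.145),np.pi+.01)"
```

```text
time_s: 3.7
ee_pos: [0.4877, 0.0713, 0.1466]
eef_rot: [3.141, 0.0, -3.133]
force: [1.0, 5.8, 0.2]
grip_width: 0.0141
t 3.7 spin -0.002 xyz_now [ 0.2 -2.1  1.5] xyz_after_spin [ 0.2 -2.1  1.6] F [1.  5.8 0.2] M [ 1.19 -0.22  0.  ] w 14.1 q [ 0.07  0.26  1.77  0.    1.11 -1.51] rot [ 3.141  0.    -3.133]
```

```bash
python3 -m creep '{"xyz":[[0,0.3,0],[0,0,0],[0,0,0],[0,0,0]],"spin":[0.1,0.1,0.1,0]}'; python3 -c "
from h import *
go(W(-.093,.083,.145),np.pi+.01)"
```

```text
time_s: 4.2
ee_pos: [0.4877, 0.0714, 0.1466]
eef_rot: [3.141, 0.0, 2.849]
force: [0.6, 5.4, -0.4]
grip_width: 0.0136
t 4.2 spin -0.303 xyz_now [-0.5 -2.2  1.6] xyz_after_spin [ 0.2 -2.2  1.6] F [ 0.6  5.4 -0.4] M [ 0.95 -0.19  0.  ] w 13.6 q [ 0.07  0.26  1.77  0.    1.11 -1.21] rot [3.141 0.    2.849]
```

```bash
python3 -m creep '{"xyz":[[0,0,0],[0,0,0],[0,0,0],[0,0,0],[0,0,0]],"spin":[0.1,0.1,0.1,0.1,0]}'; python3 -c "
from h import *
go(W(-.093,.083,.145),np.pi+.01)"; python3 -m creep '{"xyz":[[0,0,0],[0,0,0],[0,0,0],[0,0,0],[0,0,0]],"spin":[0.1,0.1,0.1,0.1,0]}'; python3 -c "
from h import *
go(W(-.093,.083,.145),np.pi+.01)"
```

```text
time_s: 4.82
ee_pos: [0.4878, 0.0715, 0.1466]
eef_rot: [3.14, -0.0, 2.449]
force: [0.6, 5.9, -3.8]
grip_width: 0.0138
t 4.83 spin -0.703 xyz_now [-1.3 -1.9  1.6] xyz_after_spin [ 0.3 -2.3  1.6] F [ 0.6  5.9 -3.8] M [ 1.02 -0.08 -0.03] w 13.8 q [ 0.07  0.26  1.77  0.    1.11 -0.81] rot [ 3.14  -0.     2.449]
time_s: 5.45
ee_pos: [0.4878, 0.0716, 0.1466]
eef_rot: [3.14, -0.001, 2.049]
force: [1.6, 6.6, -0.2]
grip_width: 0.0138
t 5.45 spin -1.103 xyz_now [-2.  -1.3  1.6] xyz_after_spin [ 0.3 -2.3  1.6] F [ 1.6  6.6 -0.2] M [ 1.08 -0.3  -0.07] w 13.8 q [ 0.07  0.26  1.77  0.    1.11 -0.41] rot [ 3.140e+00 -1.000e-03  2.049e+00]
```

```bash
python3 -m creep '{"xyz":[[0,0,0],[0,0,0],[0,0,0],[0,0,0]],"spin":[0,0,0,0]}' 40; python3 -m creep '{"xyz":[[0,0,30],[0,0,-30],[0,0,-30],[0,0,-30],[0,0,-10]],"spin":[0,0,0,0,0]}' --help 2>&1 | head -5; python3 -c "
from h import *
go(W(-.025,0,.155),np.pi/2+th)"
```

```text
time_s: 5.95
ee_pos: [0.4876, 0.071, 0.1464]
eef_rot: [-3.141, 0.0, 2.05]
force: [0.2, 0.7, -0.5]
grip_width: 0.04
invalid input: not JSON, or not a number
t 5.95 spin 0.434 xyz_now [-105.5   26.    -8.6] xyz_after_spin [-84.8  67.9  -8.6] F [ 0.2  0.7 -0.5] M [-0.02  0.02  0.02] w 40.0 q [ 0.07  0.26  1.77 -0.    1.11 -0.41] rot [-3.141  0.     2.05 ]
```

```bash
python3 -m creep '{"xyz":[[0,0,-30],[0,0,-30],[0,0,0],[0,0,0],[0,0,0]],"spin":[0,0,0.15,0.15,0.13]}'; python3 -m creep '{"xyz":[[-42,34,0],[-42,34,0],[0,0,0]],"spin":[0,0,0]}' 60; python3 -c "
from h import *
go(W(-.025,0,.155),np.pi/2+th)
a=ctrl.camera('scene')[180:330,250:450,::-1]
cv2.imwrite('pics/s2.png',cv2.resize(a,None,fx=4,fy=4,interpolation=2))
a=ctrl.camera('top')[145:295,230:400,::-1]
cv2.imwrite('pics/t2.png',cv2.resize(a,None,fx=4,fy=4,interpolation=2))"
```

```text
time_s: 6.58
ee_pos: [0.4876, 0.0711, 0.2065]
eef_rot: [3.142, 0.0, 1.615]
force: [0.3, 0.4, 0.6]
grip_width: 0.0401
time_s: 6.95
ee_pos: [0.5607, -0.0118, 0.2057]
eef_rot: [-3.141, 0.0, 1.617]
force: [-0.8, 0.7, 0.0]
grip_width: 0.0597
t 6.95 spin 0.001 xyz_now [ 1.2 -1.4 50.7] xyz_after_spin [ 1.2 -1.4 50.7] F [-0.8  0.7  0. ] M [-0.05  0.09  0.05] w 59.7 q [-0.09  0.34  1.52 -0.    1.28 -0.13] rot [-3.141  0.     1.617]
```

View pics/s2.png

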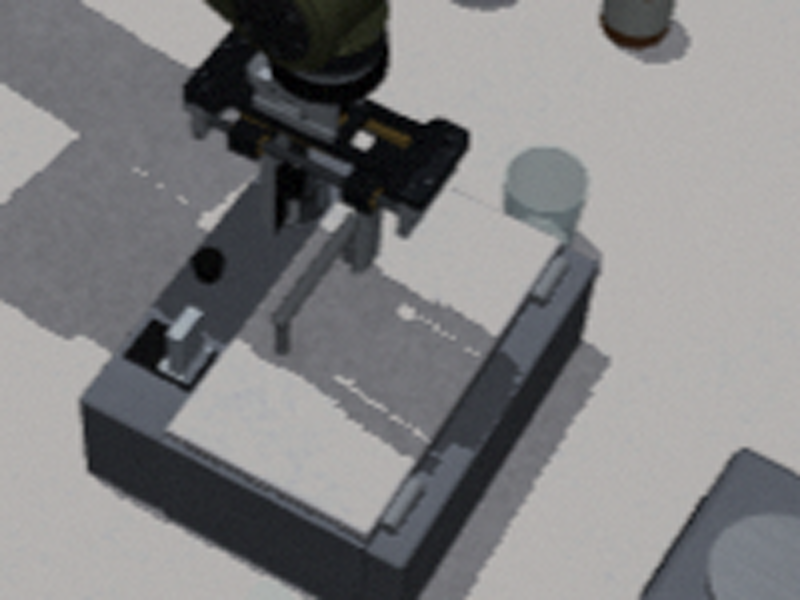

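View pics/t2.png

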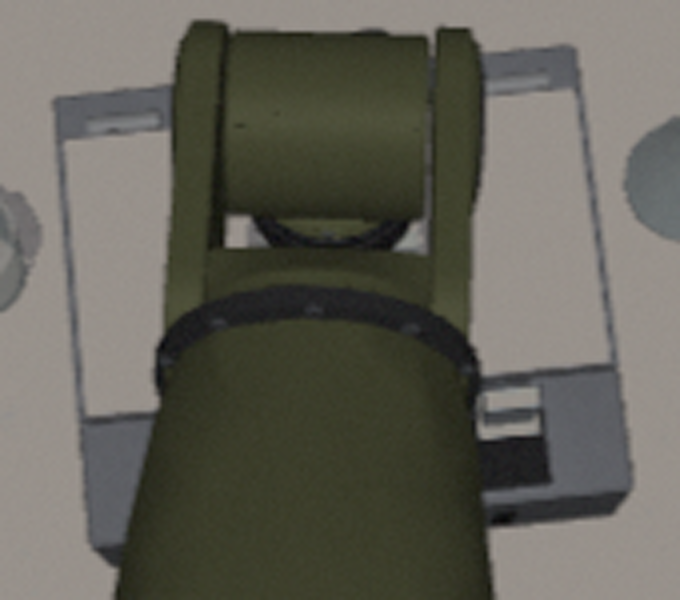

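The knob is hidden behind the gripper (scene view, near (300,185)). I'll step aside briefly to verify the lock.

```bash
python3 -m creep '{"xyz":[[-60,0,0],[-60,0,0],[-60,0,0],[0,0,0]],"spin":[0,0,0,0]}'; python3 -c "
from h import *
a=ctrl.camera('scene')[190:300,270:420,::-1]
cv2.imwrite('pics/s3.png',cv2.resize(a,None,fx=5,fy=5,interpolation=2))
a=ctrl.camera('top')[145:295,230:400,::-1]
cv2.imwrite('pics/t3.png',cv2.resize(a,None,fx=4,fy=4,interpolation=2))"
```

```text
time_s: 7.55
ee_pos: [0.5678, -0.1915, 0.2063]
eef_rot: [-3.141, 0.0, 1.617]
force: [0.7, -0.3, -0.0]
grip_width: 0.0598
```

View pics/s3.png

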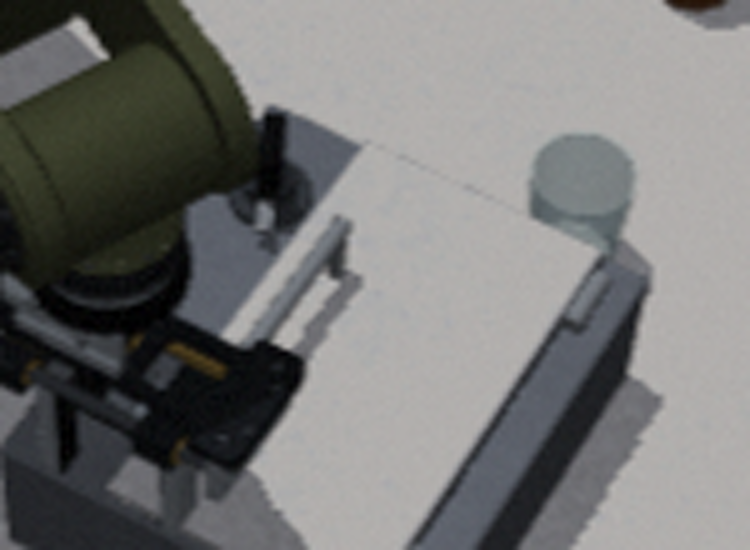

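View pics/t3.png

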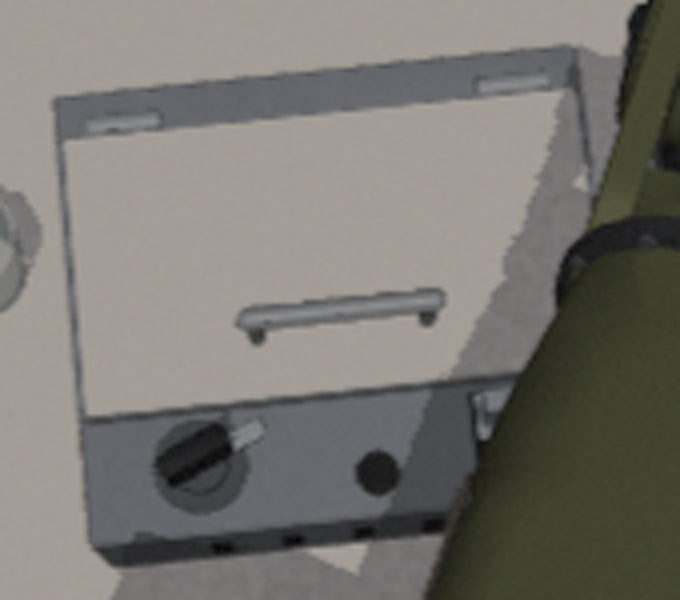

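Top view: the knob bar now runs from (160,475) to (228,435), about 1.15 rad clockwise. The tongue tip at (262,428) is clear of the cover's front edge (row ~402 there), and the stopper hasn't moved. Next I'll go back to the handle.

```bash
python3 -m creep '{"xyz":[[60,0,0],[60,0,0],[60,0,0],[0,0,0]],"spin":[0,0,0,0]}'; python3 -m creep '{"xyz":[[1,-1.4,25],[0,0,25],[0,0,0],[0,0,0]],"spin":[0,0,0,0]}'; python3 -c "
from h import *
go(W(-.025,0,.155),np.pi/2+th)
a=ctrl.camera('scene')[190:300,270:420,::-1]
cv2.imwrite('pics/s4.png',cv2.resize(a,None,fx=5,fy=5,interpolation=2))"
```

```text
time_s: 8.15
ee_pos: [0.5588, -0.0041, 0.207]
eef_rot: [3.141, -0.0, 1.627]
force: [-0.7, -0.3, 0.0]
grip_width: 0.0599
time_s: 8.65
ee_pos: [0.5585, -0.0083, 0.1576]
eef_rot: [3.14, 0.0, 1.62]
force: [-0.0, -0.2, 0.0]
grip_width: 0.0603
t 8.65 spin 0.004 xyz_now [-2.3  0.6  2.6] xyz_after_spin [-2.3  0.6  2.6] F [-0.  -0.2  0. ] M [-0.08  0.07 -0.04] w 60.3 q [-0.08  0.38  1.58  0.    1.18 -0.13] rot [3.14 0.   1.62]
```

View pics/s4.png

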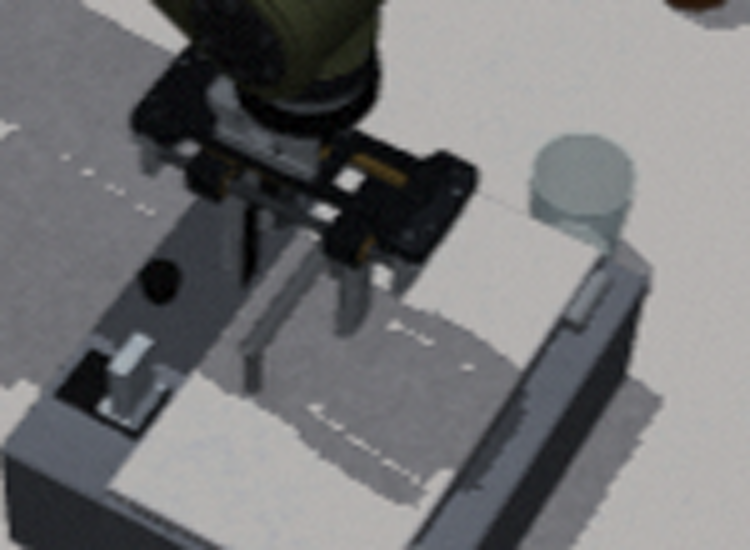

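The fingers straddle the bar near (300,280). I'll lower slightly and close.

```bash
python3 -m creep '{"xyz":[[-2,0.6,2.5],[0,0,0],[0,0,0],[0,0,0],[0,0,0]],"spin":[0,0,0,0,0]}' 6 15; python3 -m creep '{"xyz":[[0,0,0],[0,0,0]],"spin":[0,0]}'; python3 -c "
from h import *
go(W(-.025,0,.155),np.pi/2+th)"
```

```text
time_s: 9.32
ee_pos: [0.5589, -0.0105, 0.154]
eef_rot: [-3.142, -0.0, 1.62]
force: [0.7, -0.3, -0.5]
grip_width: 0.0136
time_s: 9.57
ee_pos: [0.5592, -0.0105, 0.154]
eef_rot: [3.141, 0.0, 1.62]
force: [5.0, 0.7, -2.1]
grip_width: 0.0114
t 9.57 spin 0.004 xyz_now [-0.2  0.  -1. ] xyz_after_spin [-0.2  0.  -1. ] F [ 5.   0.7 -2.1] M [-0.04 -0.74 -0.  ] w 11.4 q [-0.08  0.39  1.58  0.    1.17 -0.13] rot [3.141 0.    1.62 ]
```

```bash
python3 -m creep '{"xyz":[[0,0.5,-1.25],[0,0.5,-1.25],[0,0.5,-1.25],[0,0.5,-1.25],[0,0,0]],"spin":[0,0,0,0,0]}' - 30; python3 -c "
from h import *
go(W(-.025,0,.155),np.pi/2+th)"
```

```text
time_s: 10.2
ee_pos: [0.5608, -0.0104, 0.1579]
eef_rot: [-3.141, -0.0, 1.62]
force: [8.6, -0.3, -12.0]
grip_width: 0.011
t 10.2 spin 0.004 xyz_now [-0.2 -1.6  2.9] xyz_after_spin [-0.2 -1.6  2.9] F [  8.6  -0.3 -12. ] M [-0.1  -1.26  0.04] w 11.0 q [-0.08  0.39  1.57  0.    1.18 -0.13] rot [-3.141 -0.     1.62 ]
```

```bash
python3 -m creep '{"xyz":[[0,0.2,-1],[0,0.2,-1],[0,0,0]],"spin":[0,0,0]}'; python3 -c "
from h import *
go(W(-.025,0,.155),np.pi/2+th)"
```

```text
time_s: 10.58
ee_pos: [0.5616, -0.0104, 0.1598]
eef_rot: [3.141, -0.0, 1.62]
force: [14.0, -0.2, -14.0]
grip_width: 0.0109
t 10.57 spin 0.004 xyz_now [-0.1 -2.4  4.8] xyz_after_spin [-0.1 -2.4  4.8] F [ 14.   -0.2 -14. ] M [-0.14 -2.07  0.01] w 10.9 q [-0.08  0.39  1.57  0.    1.19 -0.13] rot [ 3.141 -0.     1.62 ]
```

```bash
python3 -m creep '{"xyz":[[0,0,0],[0,0,0],[0,0.4,-1],[0,0,0]],"spin":[0,0,0,0]}' - 50; python3 -c "
from h import *
go(W(-.025,0,.155),np.pi/2+th)
a=ctrl.camera('scene')[190:300,270:420,::-1]
cv2.imwrite('pics/s5.png',cv2.resize(a,None,fx=5,fy=5,interpolation=2))"
```

```text
time_s: 11.08
ee_pos: [0.562, -0.0104, 0.1605]
eef_rot: [3.142, -0.0, 1.62]
force: [15.0, 0.1, -17.4]
grip_width: 0.0108
t 11.07 spin 0.004 xyz_now [-0.1 -2.8  5.5] xyz_after_spin [-0.1 -2.8  5.5] F [ 15.    0.1 -17.4] M [-0.1  -2.19 -0.04] w 10.8 q [-0.08  0.39  1.56  0.    1.19 -0.13] rot [ 3.142 -0.     1.62 ]
```

View pics/s5.png

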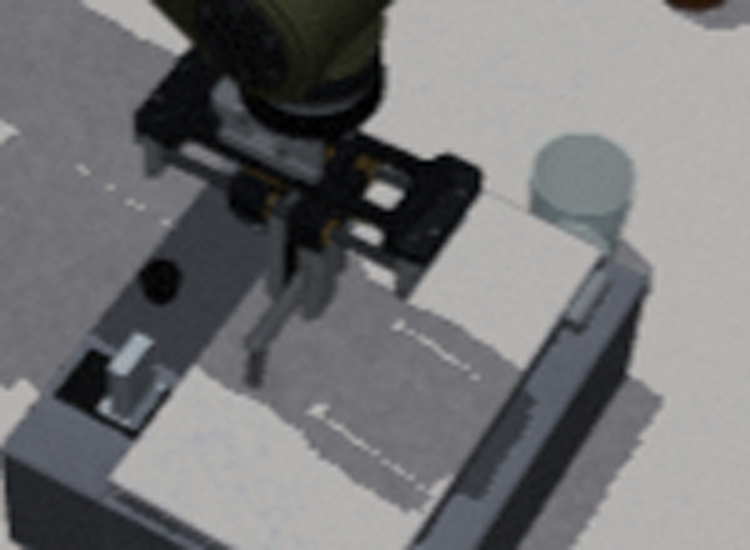

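```bash
python3 -m creep '{"xyz":[[0,1,0],[0,0,0]],"spin":[0,0]}'; python3 -c "
from h import *
go(W(-.025,0,.155),np.pi/2+th)"; python3 -m creep '{"xyz":[[0,0.4,-1],[0,0.4,-1],[0,0,0]],"spin":[0,0,0]}'; python3 -c "
from h import *
go(W(-.025,0,.155),np.pi/2+th)"
```

```text
time_s: 11.38
ee_pos: [0.5621, -0.0103, 0.1607]
eef_rot: [-3.139, -0.0, 1.62]
force: [5.8, -1.6, -13.8]
grip_width: 0.0103
t 11.38 spin 0.004 xyz_now [-0.1 -2.9  5.7] xyz_after_spin [-0.2 -2.9  5.7] F [  5.8  -1.6 -13.8] M [-0.25 -0.54 -0.03] w 10.3 q [-0.08  0.39  1.56 -0.    1.19 -0.13] rot [-3.139 -0.     1.62 ]
time_s: 11.75
ee_pos: [0.5631, -0.0103, 0.1627]
eef_rot: [-3.14, -0.0, 1.62]
force: [7.8, -0.7, -15.6]
grip_width: 0.0109
t 11.75 spin 0.004 xyz_now [-0.1 -3.9  7.7] xyz_after_spin [-0.1 -3.9  7.7] F [  7.8  -0.7 -15.6] M [-0.22 -0.91  0.  ] w 10.9 q [-0.08  0.39  1.56 -0.    1.2  -0.13] rot [-3.14 -0.    1.62]
```

```bash
python3 - <<'E'
from h import *
im=ctrl.camera('scene'); cv2.imwrite('pics/s6full.png',im[:,:,::-1])
a=im[190:300,270:420,::-1]; cv2.imwrite('pics/s6.png',cv2.resize(a,None,fx=5,fy=5,interpolation=2))
for n in (0,.01,.02,.03,.05,.07):
    def rot(x,y,z):
        dx,dz=x-.1,z-.1; c,s=np.cos(n),np.sin(n)
        return W(.1+c*dx+s*dz,y,.1-s*dx+c*dz)
    print(n,proj("scene",rot(-.06,-.145,.112)).round(2),proj("scene",rot(-.025,-.056,.152)).round(2))
E
python3 - <<'E'
import cv2
a=cv2.imread('pics/scene0.png')[190:300,270:420]; cv2.imwrite('pics/s0z.png',cv2.resize(a,None,fx=5,fy=5,interpolation=2))
E
```

```text
0 [290.54 286.73] [318.55 261.2 ]
0.01 [290.57 286.43] [318.72 261.02]
0.02 [290.59 286.14] [318.89 260.84]
0.03 [290.63 285.85] [319.07 260.67]
0.05 [290.71 285.28] [319.44 260.33]
0.07 [290.81 284.71] [319.82 260.  ]
```

View pics/s6.png

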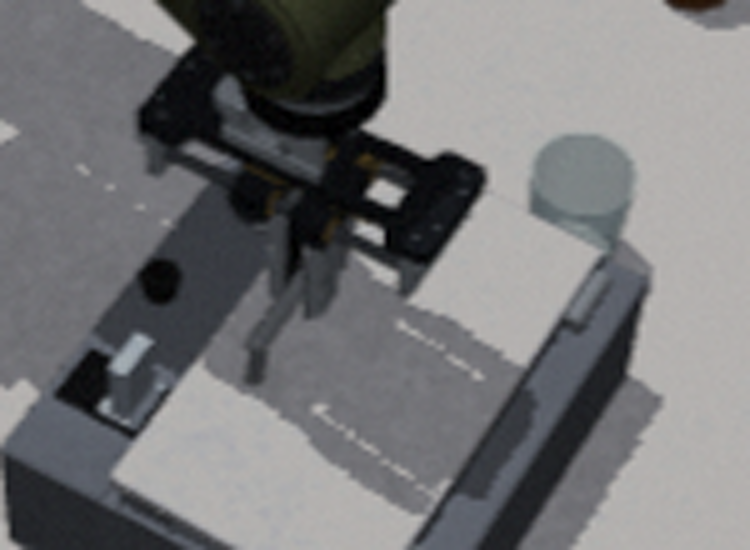

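View pics/s0z.png

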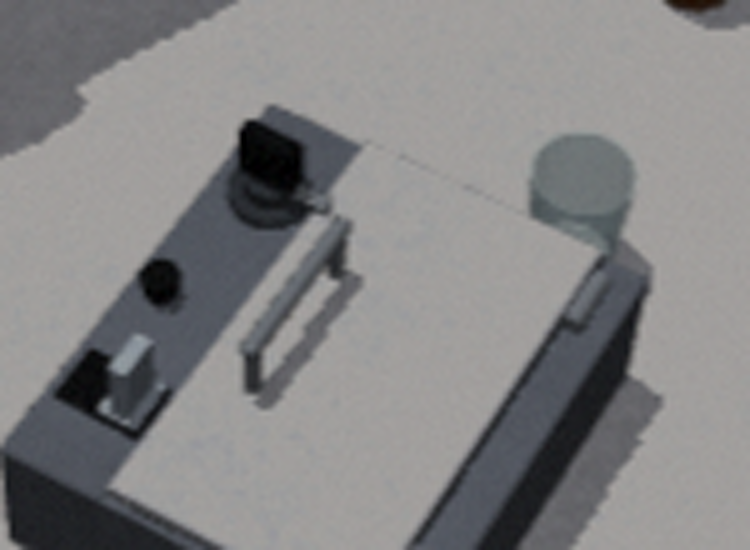

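```bash
python3 -m creep '{"xyz":[[0,1.2,-2.4],[0,1.2,-2.4],[0,1.2,-2.4],[0,1.3,-2.4],[0,0,0]],"spin":[0,0,0,0,0]}' - 30; python3 -c "
from h import *
go(W(-.025,0,.155),np.pi/2+th)
im=ctrl.camera('scene')
a=im[190:300,270:420,::-1]; cv2.imwrite('pics/s7.png',cv2.resize(a,None,fx=5,fy=5,interpolation=2))"
```

```text
time_s: 12.42
ee_pos: [0.5689, -0.0099, 0.174]
eef_rot: [3.14, -0.0, 1.62]
force: [6.7, 0.0, -10.1]
grip_width: 0.0108
t 12.43 spin 0.004 xyz_now [-0.2 -9.7 19. ] xyz_after_spin [-0.3 -9.7 19. ] F [  6.7   0.  -10.1] M [ 0.06 -0.97 -0.02] w 10.8 q [-0.08  0.39  1.53  0.    1.22 -0.13] rot [ 3.14 -0.    1.62]
```

View pics/s7.png

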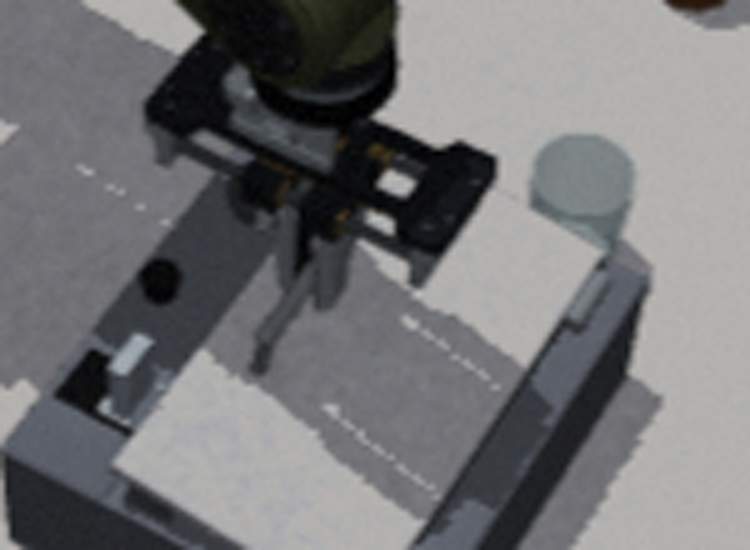

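The gap at the front edge (125,490) is now obvious: the cover is about 9° open, with no hard stop. So the catch is not hooked and the tab stays untouched. I'll keep lifting on the arc.

```bash
python3 - <<'E'
from h import *
p=np.radians(np.linspace(31.8,62.6,13)); P=np.c_[-.1354*np.cos(p),.1354*np.sin(p)]*1000
print(np.c_[np.diff(P[:,0]),-np.diff(P[:,1])].round(1).tolist())
E
```

```text
[[3.3, -5.1], [3.5, -4.9], [3.8, -4.8], [4.0, -4.6], [4.2, -4.4], [4.4, -4.2], [4.5, -4.0], [4.7, -3.8], [4.9, -3.6], [5.0, -3.4], [5.2, -3.1], [5.3, -2.9]]
```

```bash
python3 -m creep '{"xyz":[[0,3.3,-5.1],[0,3.5,-4.9],[0,3.8,-4.8],[0,4,-4.6],[0,0,0]],"spin":[0,0,0,0,0]}'; python3 -c "
from h import *
go(W(.0377,0,.2222),np.pi/2+th)"; python3 -m creep '{"xyz":[[0,4.2,-4.4],[0,4.4,-4.2],[0,4.5,-4],[0,4.7,-3.8],[0,0,0]],"spin":[0,0,0,0,0]}'; python3 -c "
from h import *
go(W(.0377,0,.2222),np.pi/2+th)"
```

```text
time_s: 13.1
ee_pos: [0.5829, -0.0093, 0.1937]
eef_rot: [-3.141, -0.0, 1.62]
force: [-7.0, 1.0, 0.8]
grip_width: 0.011
t 13.1 spin 0.004 xyz_now [ -0.5  39.  -28.5] xyz_after_spin [ -0.3  39.  -28.5] F [-7.   1.   0.8] M [ 0.09  1.43 -0.01] w 11.0 q [-0.08  0.4   1.46  0.    1.28 -0.13] rot [-3.141 -0.     1.62 ]
time_s: 13.72
ee_pos: [0.6004, -0.0084, 0.2111]
eef_rot: [-3.141, 0.0, 1.62]
force: [-13.9, 0.9, 10.0]
grip_width: 0.0114
t 13.72 spin 0.004 xyz_now [ -0.5  21.5 -11.1] xyz_after_spin [ -0.4  21.5 -11.1] F [-13.9   0.9  10. ] M [0.12 2.74 0.05] w 11.4 q [-0.07  0.43  1.39 -0.    1.33 -0.12] rot [-3.141  0.     1.62 ]
```

```bash
python3 -m creep '{"xyz":[[0,4.4,-4.3],[0,4.8,-3.6],[0,5,-3.3],[0,0,0]],"spin":[0,0,0,0]}'; python3 -c "
from h import *
go(W(.0377,0,.2222),np.pi/2+th)"; python3 -m creep '{"xyz":[[0,4.8,-3.2],[0,0,0],[0,0,0],[0,0,0]],"spin":[0,0,0,0]}'; python3 -c "
from h import *
go(W(.0377,0,.2222),np.pi/2+th)
h=W(.1,0,.1)
o=ctrl.get_obs(); p=o['ee_pos']-h-[0,0,.002]; d=p[:2]@Rc[:,0]; print(np.degrees(np.arctan2(p[2],-d))-22.6, np.hypot(d,p[2]))
im=ctrl.camera('scene')
a=im[150:300,230:430,::-1]; cv2.imwrite('pics/s8.png',cv2.resize(a,None,fx=4,fy=4,interpolation=2))
cv2.imwrite('pics/t8.png',ctrl.camera('top')[:,:,::-1])"
```

```text
time_s: 14.22
ee_pos: [0.615, -0.0077, 0.222]
eef_rot: [3.141, 0.0, 1.62]
force: [-8.0, 1.1, 6.5]
grip_width: 0.0112
t 14.22 spin 0.004 xyz_now [-0.5  6.9 -0.2] xyz_after_spin [-0.5  6.9 -0.2] F [-8.   1.1  6.5] M [ 0.13  1.73 -0.01] w 11.2 q [-0.07  0.45  1.33  0.    1.36 -0.12] rot [3.141 0.    1.62 ]
time_s: 14.72
ee_pos: [0.6197, -0.0074, 0.225]
eef_rot: [3.141, 0.0, 1.62]
force: [-6.5, 1.5, 4.4]
grip_width: 0.0109
t 14.72 spin 0.004 xyz_now [-0.5  2.2  2.8] xyz_after_spin [-0.5  2.2  2.8] F [-6.5  1.5  4.4] M [ 0.18  1.38 -0.  ] w 10.9 q [-0.07  0.46  1.31  0.    1.37 -0.12] rot [3.141 0.    1.62 ]
39.72824508365601 0.13886743952621236
```

View pics/s8.png

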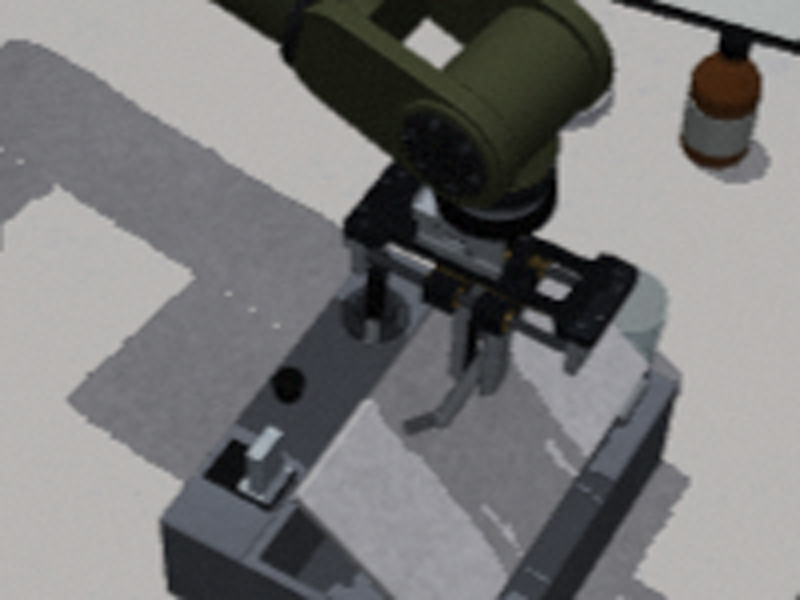

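View pics/t8.png

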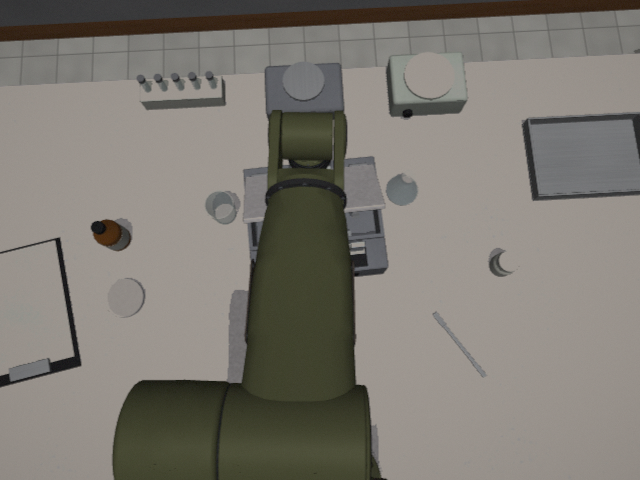

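The cover is open and held. The knob is visible and turned, the tab is at rest, and nothing else has moved. I'll check the angle using the cover's front-right corner at zoomed (300,495) and front edge end.

```bash
python3 -m creep '{"xyz":[[0,-0.4,0],[0,0,0],[0,0,0],[0,0,0]],"spin":[0,0,0,0]}'; python3 - <<'E'
from h import *
print("meas",300/4-.375+230,495/4-.375+150,"top right corner (383,208)")
for d in (36,38,40,42,44):
    n=np.radians(d)
    def rot(x,y,z):
        dx,dz=x-.1,z-.1; c,s=np.cos(n),np.sin(n)
        return W(.1+c*dx+s*dz,y,.1-s*dx+c*dz)
    print(d,proj("scene",rot(-.06,-.145,.112)).round(1),proj("scene",rot(-.06,-.145,.100)).round(1),proj("top",rot(-.06,-.145,.112)).round(1))
o=ctrl.get_obs();print(o["force"].round(1),o["ee_pos"].round(4),np.abs(o["joint_vel"]).max().round(4),o["grip_width"],o["time_s"])
a=cv2.imread('pics/t8.png')[145:295,230:400]; cv2.imwrite('pics/t8z.png',cv2.resize(a,None,fx=4,fy=4,interpolation=2))
E
```

```text
time_s: 15.32
ee_pos: [0.6192, -0.0074, 0.2248]
eef_rot: [3.141, -0.0, 1.62]
force: [-5.6, 1.9, 3.7]
grip_width: 0.0111
meas 304.625 273.375 top right corner (383,208)
36 [301.8 274. ] [299.5 274.9] [385.3 207.9]
38 [303.  273.7] [300.6 274.5] [385.3 205.6]
40 [304.2 273.5] [301.7 274.2] [385.3 203.2]
42 [305.5 273.3] [302.9 273.9] [385.3 200.8]
44 [306.9 273.1] [304.1 273.6] [385.2 198.3]
[-5.6  1.9  3.7] [ 0.6192 -0.0074  0.2248] 0.0014 0.011109260070100666 15.325
```

View pics/t8z.png

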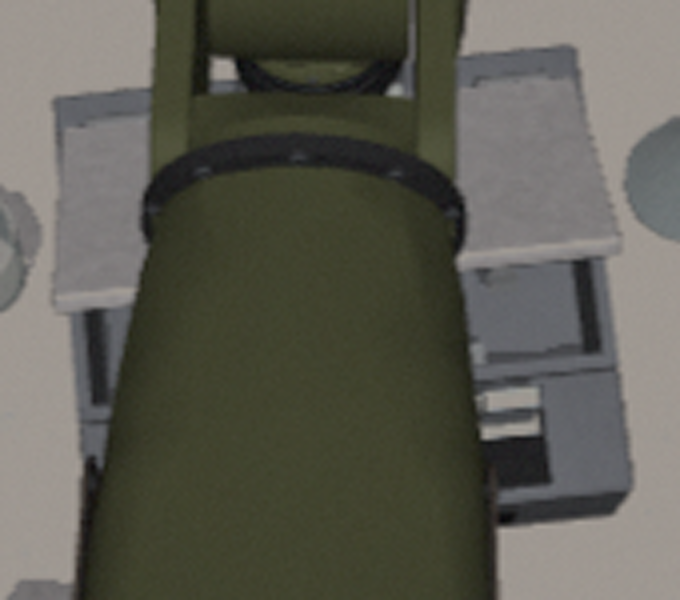

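Both views agree on about 40°: the scene corner at (304.6,273.4) gives 40–41°, and the top corner at zoomed (620,235), i.e. (384.6,203.4), gives 40°. The tab is unmoved and the arm is still, so I'm handing in.

```bash
python3 -c "
from station import ctrl
print(ctrl.hand_in()); o=ctrl.get_obs(); print(o['time_s'],o['ee_pos'],o['force'],o['grip_width'])"
```

```text
the job is handed in; nothing more can be done
None
the job is handed in; nothing more can be done
```

The cover is open about 40° and held still in the fingers, with the lock left turned open; I handed it in at about 15.3 s.

- **Lock:** I turned the knob about 1.1 rad clockwise. The top view put it at about 1.15 rad, past the click, with the tongue clear of the cover edge.
- **Tug:** I tugged the cover before touching the release tab. It rose past 0.03 rad with no hard stop, and a clear gap showed at its front edge. The catch was not hooked, so I left the tab alone and kept lifting.
- **Last checks:** Both cameras put the cover at 40–41° and the finger position gave 39.7°. The bar was still gripped at 30 N (opening 11 mm) and the arm was still. The tab and stopper looked unmoved, and I saw no change in the other loose things.

**What disagreed:**
- The tug read 10–17 N, against the 3–4 N expected. I put most of this down to my path running slightly off the handle's arc, and decided by the pictures and the continued travel.
- At the end the handle measured 3–4 mm further from the hinge than nominal, with about 6 N of leftover side force.
- The arm hid the knob in the last top view, so its final state rests on the earlier top view and the last scene picture.

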